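# Close a slotted shut-off screw on the gas manifold

### The arm

A 7-joint arm with a two-finger parallel gripper is mounted at the origin on the work surface. World frame = base frame: x ahead of the robot, y to its left, z up, the work surface at z = 0. Lengths are in m, angles in rad, forces in N, time in s.
With the tool pointing down it reaches from about 0.425 to 0.825 m from the base axis. Payload 3.6 kg.
Tool frame: the origin (TCP) lies on the centre line of the jaws, within the pads' length; the fingertips stand manip.tip_extent ahead of it and the grasp point (between the pads) is the TCP (manip.tip_extent is the distance from the TCP to the fingertips, in m); z points along the fingers, y is the direction in which the jaws open and shut (so a half turn about z gives the same grasp; the last joint's range is limited). The gripper opens to 85 mm and grips with 20 to 120 N. Pads are 22 mm wide; open, the fingers measure 114 mm over their backs; the gripper's body (76 mm by 85 mm) begins 54 mm behind the grasp point. The pads swing forward as they close: fully open they stand 13 mm farther back than shut.
Start: joints at [-1.129, 0.615, -0.013, 1.423, 0.008, 1.103, -0.04], TCP at [0.293, 0.58, 0.25] pointing down, gripper open.
Joint ranges: [-3.12, 3.12], [-0.3, 2.06], [-1.34, 1.32], [0.26, 2.42], [-1.36, 4.5], [0.01, 1.98], [-2.84, 2.84]. Speed limits (rad/s): [2.79, 2.79, 3.14, 3.14, 3.14, 3.14, 3.14].

### API

Orientations are given as a unit quaternion [w, x, y, z].
In Python, from plant import manip, vision gives the robot as it stands. The module is installed in compiled form; this text tells all that it offers. Calls block until the motion is done:
- manip.reach(position, orientation): joint-space move of the TCP to a pose.
- manip.movel(position, ori=None, speed=0.15, max_force=None): straight line of the TCP; ori=None keeps the orientation; speed is the mean speed in m/s. With max_force (N) it stops when the force on the tool has changed by that much, and returns True; else False.
- manip.move_j(angles): joint-space move.
- manip.move_gripper(opening, squeeze=None): opening from 0.0 (shut) to 1.0 (fully open); squeeze is the grip in N (None keeps the last); returns when the fingers have stopped.
- manip.wait(seconds).
- manip.ik(position, orientation): joint angles nearest the present ones, or None.
- vision.grab_frame(name): name is "side" or "top"; returns a dict with "img" (384x512x3 uint8, red, green, blue), "fov_y" (degrees; the focal length in pixels is half the picture's height over the tangent of half this angle, whatever the lens; pixels are square), "cx", "cy" (the principal point, pixels), "world_from_camera" (4x4, takes a point from camera to world coordinates). Camera axes: x right, y down, z forward; pixel columns grow to the right and rows downward; lengths in m; the calibration is good to about 2 mm. A picture is of the moment at which its call begins. There is no depth.
A pose or a line that the arm cannot do raises manip.Unreachable and nothing moves.
- manip.job_done(): hands the job in, once; it reports no verdict.
Readings, each from a call of its own:
- manip.current_time_s(): time.
- manip.current_joint_pos(): joint angles.
- manip.current_dq(): joint speeds.
- manip.current_joint_torque(): joint torques, N m.
- manip.current_position(): TCP position.
- manip.current_tcp_rot(): TCP orientation.
- manip.current_force(): force on the tool from outside, world axes, zero at the start.
- manip.current_wrist_torque(): the same for the moment, N m.
- manip.current_width(): opening from 0.0 (shut) to 1.0 (fully open).
Only numpy, scipy, OpenCV 4.12 (cv2) and the standard library are available. Lean on these libraries where they do the work, as an engineer would, in place of code of your own. Each camera call takes 0.05 s, during which the arm holds its last target.

### The job

On the gas manifold the middle shut-off screw, the one beside the orange tape, was left part open. Take the flat screwdriver from its tool block, seat the blade fully in the slot and turn that screw gently clockwise until it is felt to bear firmly on its stop, keeping the blade down in the slot all the while and forcing nothing. Then stand the driver back in the hole of its block, fully home, and let go, leaving the two other screws and the things lying about alone.

Things in the scene. Friction and masses are not known exactly. Their poses are not given: they have to be found in the camera images.
- manifold: Aluminium gas manifold block bolted to the bench: 60 mm (its x) by 180 mm (its y) by 50 mm high, on a 220 mm long foot plate. Three red-capped brass hose barbs stick 26 mm out of its +x face, one out of its +y end, all below the top. On its flat top three brass slotted screws stand at y = +58, 0 and -58 mm; orange tape lies at the -x side of the middle one. Origin: centre of its underside, z up.
- screw_mid (a joint): Turn of the middle screw, rad. 0 = closed, on its rigid stop, slot along the manifold's y; positive = open, anticlockwise from above (1.57 = fully open). Starts between 0.55 and 1.25; does not rise or sink; takes 0.06 N m to turn, stays where left. At the stop the torque climbs about 2 N m per rad of driver turn; 0.15 N m at the driver is firm, 0.3 N m is forcing it.
- slot_mid (a point): Centre of the slot's flat floor in the middle screw, on its vertical axis, 52.5 mm above the bench; turns with the screw: y along the slot, x across it, z up. Brass head 22 mm in diameter; slot 4.1 mm wide, 5.5 mm deep (rim 58 mm above the bench), straight-sided, open at both ends. The blade has about 0.1 rad of play in it each way, about 0.2 rad under load.
- screw_left: The same kind of screw at y = +58 mm of the manifold, closed (slot along the manifold's y). Origin at the centre of its slot's floor, y along the slot. To be left alone.
- screw_right: The same kind of screw at y = -58 mm of the manifold, closed (slot along the manifold's y). Origin at the centre of its slot's floor, y along the slot. To be left alone.
- driver: Short flat screwdriver, 130 mm long, 0.16 kg, that stands blade down in the tool block. Origin: centre of the blade's square end; z points up the shaft to the handle, x along the width of the blade. Blade 14 mm wide (x), 2.5 mm thick (y), then a 9 mm round shaft, a 13 mm round bolster from 39 to 51 mm and a blue handle from 50 to 130 mm of oblong section, 36 mm along x by 28 mm along y, with flat sides; a white line on its top runs along the blade's width.
- stand: Grey tool block fixed to the bench, 72 by 72 by 58 mm high, with a round hole in the middle of its top and a row of five small bits (16 mm tall) standing along its -x edge. Origin: centre of its underside.
- stand_hole (a point): Centre of the mouth of the hole in the tool block's top, 58 mm above the bench. Hole 17 mm in diameter with a 2 mm chamfer, 54 mm deep. With the driver home the underside of its handle rests on the block's top, so the blade's end is 50 mm below this point, 8 mm above the bench.
- mouse: Black and silver computer mouse, 100 by 56 by 32 mm, lying on the bench by the tool block; to be left alone. Origin: centre of its underside.
- jar: Closed jar of desiccant, blue with a paper label and a white cap, 56 mm in diameter, 85 mm tall; to be left alone. Origin: centre of its underside.
- fitting: Spare stepped brass hose fitting, 24 mm in diameter, 36 mm tall, standing on the bench at the manifold's -x side; to be left alone. Origin: centre of its underside.
Things that resemble listed ones, but are neither listed nor needed, are in the scene too. Of the things that look like the manifold, the largest one is meant.

How it is judged:
On the way, in this order (a step that is already met when the one before it is completed fails the run):
1. The driver's blade is down in the slot of the middle screw, the screw not yet turned shut (z of driver in the frame of slot_mid below 0.002 m and horizontal distance between driver and slot_mid below 0.005 m and angle between the x axis of driver and the y axis of slot_mid, either way round below 0.3 rad and value of joint screw_mid above 0.3 rad), for 0.2 s.
2. The middle screw is closed (within 0.03 rad) and the blade, still down in the slot, bears firmly (over 18 N, all contacts added up) (value of joint screw_mid below 0.03 rad and contact force between driver and manifold above 18 N and z of driver in the frame of slot_mid below 0.0025 m and horizontal distance between driver and slot_mid below 0.006 m), for 0.2 s.
At the end, for the whole second after the job is handed in: Middle screw closed to within 0.06 rad of its stop; driver released, at rest and upright (0.08 rad) in its hole, handle resting on the block (blade end at most 11 mm above the bench, within 6 mm of the hole's axis); the two other screws still closed (0.06 rad) (value of joint screw_mid below 0.06 rad and horizontal distance between driver and stand_hole below 0.006 m and height (world z) of driver below 0.011 m and angle between driver's own z axis and vertical below 0.08 rad and linear speed of driver below 0.02 m/s and angle between the y axis of each of screw_left, screw_right and the y axis of manifold, either way round below 0.06 rad); the robot touches nothing.
It fails at once if The middle screw is turned shut (below 0.45 rad) while the blade is not down in its slot (its end over 3 mm above the slot's floor, or 10 mm off its centre) (value of joint screw_mid below 0.45 rad and velocity of joint screw_mid below -0.2 rad/s and (z of driver in the frame of slot_mid above 0.003 m or horizontal distance between driver and slot_mid above 0.01 m)).
It fails at once if The screw or manifold is forced: the driver pushes or wrenches on it with more than 50 N, all contacts added up (contact force between driver and manifold above 50 N).
It fails at once if The mouse, the jar or the spare fitting is moved more than 15 mm (distance of any of mouse, jar, fitting from where it was at the start of the episode above 0.015 m).
It also fails if it takes over 58 s, if anything falls off the work surface, if the arm or the gripper's body presses on something with over 40 N, if the wrist force passes 120 N, or if a joint passes its speed limit or range.

## Working session

There is one attempt and no reset: what is moved stays moved. The work goes in short steps, each a Python script; the robot and the scene stay as the last script left them, time stands still between calls to the robot, and variables do not carry over. Pictures are saved under pics/ and viewed, and the job is handed in when it is done.

```bash
mkdir -p pics
python3 - <<'E'
from plant import manip, vision
import cv2
for n in ("side","top"):
    f=vision.grab_frame(n); print(n,f["fov_y"],f["cx"],f["cy"],f["world_from_camera"].round(4).tolist() if hasattr(f["world_from_camera"],'round') else f["world_from_camera"], [k for k in f])
    cv2.imwrite(f"pics/{n}0.png",cv2.resize(f["img"][:,:,::-1],(800,600),interpolation=cv2.INTER_CUBIC))
    cv2.imwrite(f"raw_{n}0.png",f["img"][:,:,::-1])
print(manip.current_time_s(),manip.current_position(),manip.current_tcp_rot(),manip.tip_extent,manip.current_width())
E
```

```text
side 57.21958231596364 261.452789097986 183.27981260074418 [[-0.9945, -0.0667, 0.0801, 0.4574], [-0.1027, 0.762, -0.6394, 0.6206], [-0.0184, -0.6441, -0.7647, 0.779], [0.0, 0.0, 0.0, 1.0]] ['img', 'fov_y', 'cx', 'cy', 'world_from_camera']
top 51.610891945787834 260.8995441594738 189.90312674999421 [[-0.0133, -0.9873, 0.1585, 0.393], [-0.9998, 0.0158, 0.0147, -0.0064], [-0.017, -0.1583, -0.9872, 1.0564], [0.0, 0.0, 0.0, 1.0]] ['img', 'fov_y', 'cx', 'cy', 'world_from_camera']
0.1 [0.29278787 0.57958755 0.24922083] [-2.62667544e-04  2.31733583e-01  9.72778546e-01 -1.17391059e-03] 0.019 1.0030372923958768
```

View pics/side0.png

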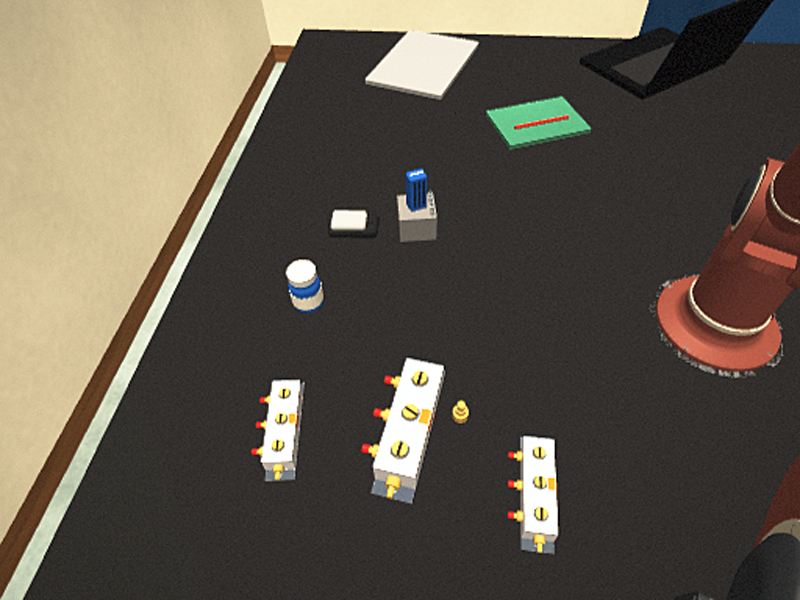

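View pics/top0.png

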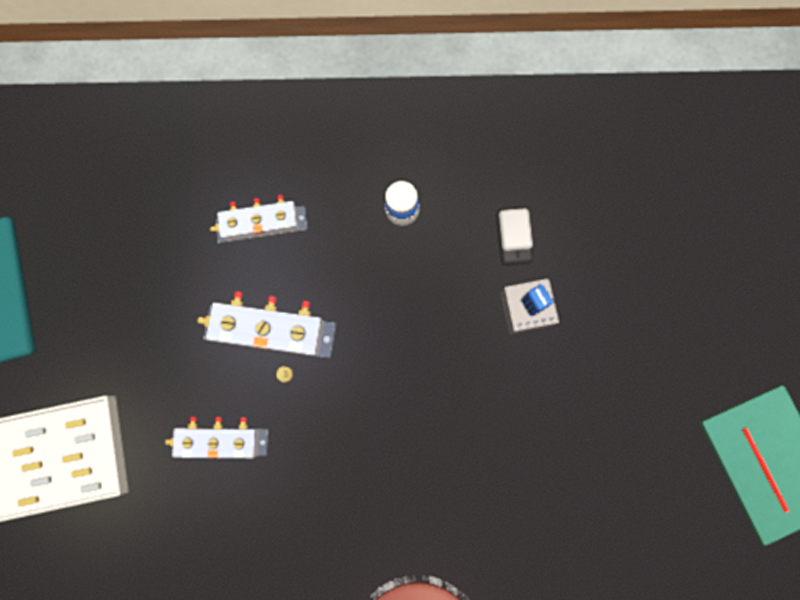

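The side picture shows the large manifold (middle screw near 411,412), the driver block near (417,215), the mouse (350,222), jar (304,285) and fitting (461,412). In the top picture the big manifold's middle screw is at (263,328), and the block at (531,305) holds the driver. Next I'll take zoomed crops.

Run:
```python
import cv2,numpy as np
t=cv2.imread("raw_top0.png"); s=cv2.imread("raw_side0.png")
a=cv2.resize(t[180:240,120:220],(800,480),interpolation=cv2.INTER_CUBIC); 
b=cv2.resize(t[125:220,310:370],(379,600),interpolation=cv2.INTER_CUBIC)
c=cv2.resize(s[100:160,205:295],(780,520),interpolation=cv2.INTER_CUBIC)
d=cv2.resize(s[222:324,225:305],(470,600),interpolation=cv2.INTER_CUBIC)
cv2.imwrite("pics/a.png",a)
bd=np.hstack([cv2.resize(b,(379,600)),np.zeros((600,0,3),np.uint8)]);cv2.imwrite("pics/b.png",cv2.resize(bd,(379,600)));cv2.imwrite("pics/d.png",d);cv2.imwrite("pics/c.png",c)
```

```text
(no output)
```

View pics/a.png

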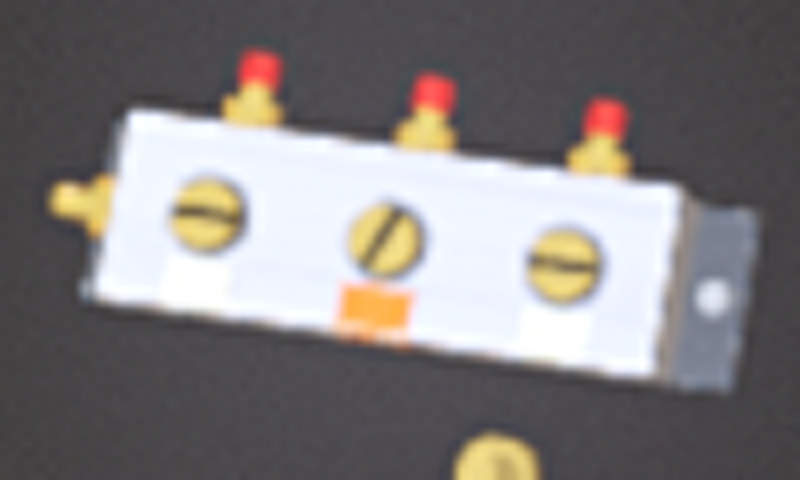

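View pics/b.png

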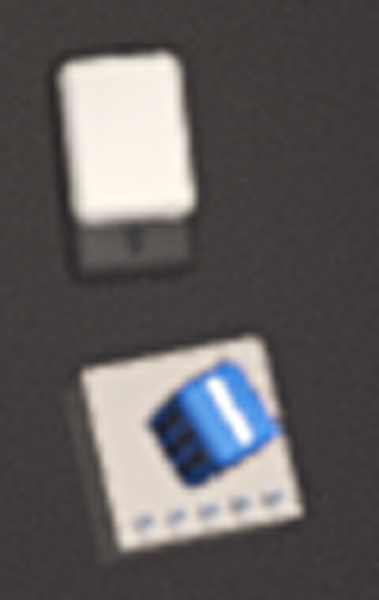

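View pics/c.png

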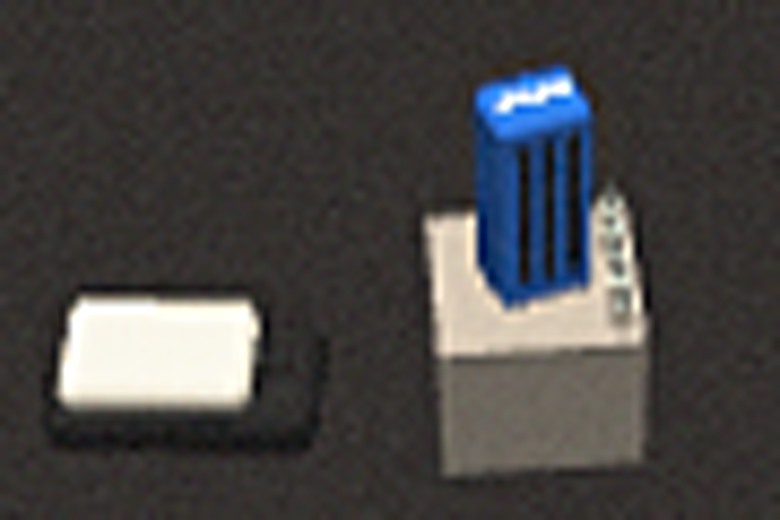

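View pics/d.png

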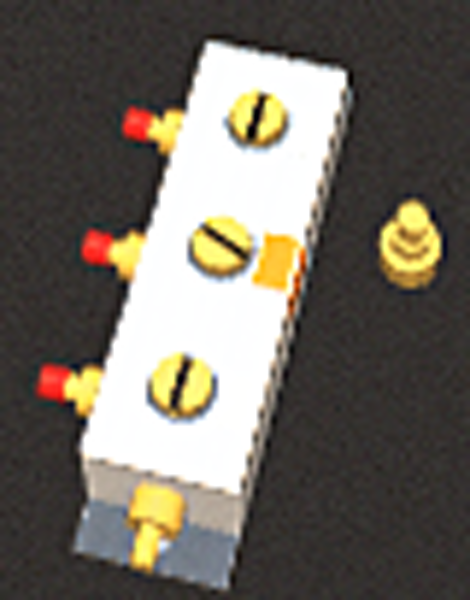

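```bash
cat > h.py <<'E'
import numpy as np, cv2
CAM={"side":(57.21958231596364,261.452789097986,183.27981260074418),"top":(51.610891945787834,260.8995441594738,189.90312674999421)}
def cast(f,uv,z):
    foc=192/np.tan(np.radians(f["fov_y"])/2); W=np.array(f["world_from_camera"])
    d=W[:3,:3]@np.array([(uv[0]-f["cx"])/foc,(uv[1]-f["cy"])/foc,1.]); o=W[:3,3]
    return (o+d*(z-o[2])/d[2])
def ray(f,uv):
    foc=192/np.tan(np.radians(f["fov_y"])/2); W=np.array(f["world_from_camera"])
    d=W[:3,:3]@np.array([(uv[0]-f["cx"])/foc,(uv[1]-f["cy"])/foc,1.]); return W[:3,3],d/np.linalg.norm(d)
def proj(f,p):
    foc=192/np.tan(np.radians(f["fov_y"])/2); W=np.array(f["world_from_camera"])
    q=W[:3,:3].T@(np.array(p)-W[:3,3]); return np.array([f["cx"]+foc*q[0]/q[2],f["cy"]+foc*q[1]/q[2]])
def comps(m,amin):
    n,l,st,c=cv2.connectedComponentsWithStats(m.astype(np.uint8)); return [(st[i],c[i],l==i) for i in range(1,n) if st[i,4]>=amin]
E
python3 - <<'E'
from plant import vision
from h import *
for n,roi in (("top",(180,240,120,220)),("side",(222,324,225,305))):
    f=vision.grab_frame(n); im=f["img"]; hsv=cv2.cvtColor(im,cv2.COLOR_RGB2HSV).astype(int)
    Z=8; r0,r1,c0,c1=roi
    up=cv2.resize(im[r0:r1,c0:c1],None,fx=Z,fy=Z,interpolation=cv2.INTER_CUBIC)
    h=cv2.cvtColor(up,cv2.COLOR_RGB2HSV).astype(int)
    # brass yellow
    m=(h[...,0]>17)&(h[...,0]<34)&(h[...,1]>90)&(h[...,2]>110)
    m=cv2.morphologyEx(m.astype(np.uint8),cv2.MORPH_CLOSE,np.ones((17,17)))
    g=cv2.cvtColor(up,cv2.COLOR_RGB2GRAY)
    for st,c,l in comps(m,1200):
        cs,_=cv2.findContours(l.astype(np.uint8),cv2.RETR_EXTERNAL,cv2.CHAIN_APPROX_NONE)
        hull=cv2.convexHull(cs[0])
        e=cv2.fitEllipse(hull); uv=np.array([(e[0][0]+.5)/Z-.5+c0,(e[0][1]+.5)/Z-.5+r0])
        hm=np.zeros(g.shape,np.uint8); cv2.ellipse(hm,(e[0],(e[1][0]*.8,e[1][1]*.8),e[2]),1,-1)
        P=cast(f,uv,.058); dk=(g<95)&(hm>0)
        ys,xs=np.nonzero(dk); ang=None;o=None
        if len(xs)>30:
            pts=np.array([cast(f,((x+.5)/Z-.5+c0,(y+.5)/Z-.5+r0),.058)[:2] for x,y in zip(xs,ys)])
            mu=pts.mean(0); u,s,vt=np.linalg.svd(pts-mu,full_matrices=False); ang=np.degrees(np.arctan2(vt[0][1],vt[0][0]))%180;o=(s/np.sqrt(len(xs))*1e3).round(2)
            mu=mu.round(4)
        else: mu=None
        print(n,uv.round(1),np.array(e[1]).round(0),P.round(4),"slot",mu,ang,o)
E
```

```text
top [151. 193.] [38. 60.] [0.5499 0.2894 0.058 ] slot None None None
top [172.8 196.2] [40. 59.] [0.5407 0.2334 0.058 ] slot None None None
top [194.4 199.4] [41. 63.] [0.5316 0.1781 0.058 ] slot None None None
top [129.9 204.6] [65. 71.] [0.5208 0.3426 0.058 ] slot [0.5239 0.3438] 173.05015993727133 [6.94 2.15]
top [145.5 206.5] [62. 65.] [0.5153 0.3025 0.058 ] slot None None None
top [167.7 209.6] [61. 64.] [0.5064 0.2455 0.058 ] slot None None None
top [190.  212.8] [63. 64.] [0.4974 0.1886 0.058 ] slot None None None
top [181.7 238.6] [74. 86.] [0.4329 0.2086 0.058 ] slot None None None
side [268.4 241.6] [75. 77.] [0.4982 0.1946 0.058 ] slot [0.499  0.1952] 81.10405561162466 [5.79 0.98]
side [252.9 243.6] [45. 70.] [0.534  0.2033 0.058 ] slot [0.5371 0.2043] 87.242656648467 [6.72 0.6 ]
side [294.4 263.2] [ 85. 121.] [0.4352 0.2446 0.058 ] slot None None None
side [266.8 264.5] [ 96. 161.] [0.4967 0.2535 0.058 ] slot [0.5042 0.2511] 146.24997424470612 [5.77 1.18]
side [246.5 264.8] [51. 66.] [0.5419 0.2586 0.058 ] slot None None None
side [255.4 287. ] [83. 86.] [0.5161 0.3084 0.058 ] slot [0.5166 0.3085] 80.5227269364596 [5.57 0.88]
side [238.9 287.8] [50. 72.] [0.551  0.3136 0.058 ] slot [0.5542 0.3157] 88.17374368061996 [5.59 0.52]
side [250.6 310.8] [ 80. 132.] [0.52   0.3602 0.058 ] slot [0.5258 0.3605] 94.93019190223497 [0.59 0.31]
```

Run:
```python
from plant import vision
from h import *
Z=8
def pca(pts):
    mu=pts.mean(0); u,s,vt=np.linalg.svd(pts-mu,full_matrices=False); return mu.round(4),round(np.degrees(np.arctan2(vt[0][1],vt[0][0]))%180,1),(s/np.sqrt(len(pts))*1e3).round(2)
for n,r2,r3 in (("top",(172,222,315,365),(203,217,160,175)),("side",(104,160,250,285),None)):
    f=vision.grab_frame(n); im=f["img"]
    def U(roi):
        r0,r1,c0,c1=roi; return cv2.resize(im[r0:r1,c0:c1],None,fx=Z,fy=Z,interpolation=cv2.INTER_CUBIC),r0,c0
    up,r0,c0=U(r2); h=cv2.cvtColor(up,cv2.COLOR_RGB2HSV).astype(int)
    W=lambda x,y,z:cast(f,((x+.5)/Z-.5+c0,(y+.5)/Z-.5+r0),z)[:2]
    blue=(h[...,0]>98)&(h[...,0]<125)&(h[...,1]>130)&(h[...,2]>60)
    bc=max(comps(blue,300),key=lambda q:q[0][4]); bl=cv2.morphologyEx(bc[2].astype(np.uint8),cv2.MORPH_CLOSE,np.ones((41,41)))
    wh=(h[...,1]<110)&(h[...,2]>190)&(cv2.erode(bl,np.ones((7,7)))>0)
    ys,xs=np.nonzero(wh); print(n,"line@.138",pca(np.array([W(x,y,.138) for x,y in zip(xs,ys)])),(xs.mean()/Z+c0,ys.mean()/Z+r0))
    br=blue&(h[...,2]>190)&(h[...,1]<235)
    tp=cv2.morphologyEx(((h[...,2]>175)&(bl>0)).astype(np.uint8),cv2.MORPH_CLOSE,np.ones((9,9)))
    tp=max(comps(tp,300),key=lambda q:q[0][4]); 
    cs,_=cv2.findContours(tp[2].astype(np.uint8),0,1); 
    rr=cv2.minAreaRect(cs[0]); bx=np.array([W(x,y,.138) for x,y in cv2.boxPoints(rr)]); print(" handle top",bx.mean(0).round(4),[np.round(np.linalg.norm(bx[i]-bx[i-1]),4) for i in range(4)])
    # stand top
    gr=(h[...,1]<70)&(h[...,2]>(130))
    q=max(comps(gr,300),key=lambda q:q[0][4])[2].astype(np.uint8)|0
    q=cv2.morphologyEx(q,cv2.MORPH_CLOSE,np.ones((15,15)))
    cs,_=cv2.findContours(q,0,1); hull=cv2.convexHull(max(cs,key=cv2.contourArea)); ap=cv2.approxPolyDP(hull,20,True)[:,0]
    P=np.array([W(x,y,.058) for x,y in ap]); print(" stand",ap.tolist(),P.round(4).tolist(),P.mean(0).round(4),[np.round(np.linalg.norm(P[i]-P[i-1]),4) for i in range(len(P))],[round(np.degrees(np.arctan2(*(P[i]-P[i-1])[::-1]))%90,1) for i in range(len(P))])
    vis=up.copy(); cv2.polylines(vis,[ap.astype(int)],True,(255,0,0)); vis[wh]=(255,0,255); cv2.drawContours(vis,[cv2.boxPoints(rr).astype(int)],0,(0,255,0),1)
    cv2.imwrite(f"pics/m_{n}.png",vis[...,::-1])
    if r3:
        up,r0,c0=U(r3); g=cv2.cvtColor(up,cv2.COLOR_RGB2GRAY)
        yy,xx=np.mgrid[:g.shape[0],:g.shape[1]]; cx,cy=(167.7-c0+.5)*Z,(209.6-r0+.5)*Z
        k=(np.hypot(xx-cx,yy-cy)<25); print(np.percentile(g[k],[2,10,20,50]))
        d=k&(g<np.percentile(g[k],25)); ys,xs=np.nonzero(d); print("slot",pca(np.array([W(x,y,.058) for x,y in zip(xs,ys)])))
```

```text
top line@.138 (array([ 0.538 , -0.1912]), np.float64(28.1), array([7.8 , 2.16])) (np.float64(346.3740083507307), np.float64(190.0260438413361))
 handle top [ 0.537  -0.1902] [np.float64(0.033), np.float64(0.0249), np.float64(0.033), np.float64(0.0248)]
 stand [[287, 54], [340, 276], [115, 320], [65, 95]] [[0.5796, -0.2201], [0.5082, -0.2333], [0.4954, -0.1621], [0.5675, -0.1491]] [ 0.5376 -0.1912] [np.float64(0.0721), np.float64(0.0726), np.float64(0.0724), np.float64(0.0733)] [np.float64(9.7), np.float64(10.4), np.float64(10.2), np.float64(10.2)]
[115. 126. 139. 196.]
slot (array([0.5075, 0.2468]), np.float64(148.5), array([4.33, 0.96]))
side line@.138 (array([ 0.5395, -0.1892]), np.float64(29.7), array([7.76, 2.27])) (np.float64(266.4865605427975), np.float64(110.96268267223383))
 handle top [ 0.5395 -0.1851] [np.float64(0.0291), np.float64(0.0368), np.float64(0.0295), np.float64(0.0361)]
 stand [[213, 152], [229, 288], [44, 294], [36, 168]] [[0.5125, -0.2334], [0.5006, -0.1565], [0.5692, -0.1475], [0.5805, -0.2183]] [ 0.5407 -0.1889] [np.float64(0.0696), np.float64(0.0779), np.float64(0.0691), np.float64(0.0718)] [np.float64(12.5), np.float64(8.7), np.float64(7.5), np.float64(9.1)]
```

View pics/m_top.png

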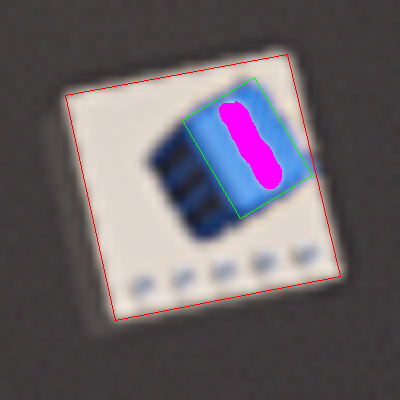

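View pics/m_side.png

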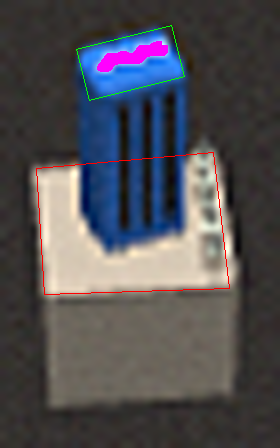

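```bash
cat >> h.py <<'E'
def quat(deg):
    from scipy.spatial.transform import Rotation as R
    t=np.radians(deg); y=np.array([np.cos(t),np.sin(t),0]); z=np.array([0,0,-1.]); x=np.cross(y,z)
    q=R.from_matrix(np.stack([x,y,z],1)).as_quat(); return [q[3],q[0],q[1],q[2]]
E
python3 - <<'E'
from plant import manip
from h import *
for a in (118.5,-61.5):
    print("pick",a,[None if (q:=manip.ik([.539,-.19,z],quat(a))) is None else np.round(q,2) for z in (.10,.25)])
for a in range(-180,180,15):
    print(a,None if (q:=manip.ik([.507,.248,.17],quat(a))) is None else np.round(q,2))
E
```

```text
pick 118.5 [array([ 0.41,  0.69, -0.18,  1.81,  0.18,  0.66,  2.2 ]), array([ 0.25,  0.49,  0.07,  1.66, -0.04,  0.99,  2.41])]
pick -61.5 [array([ 0.  ,  0.73,  0.49,  1.82, -0.5 ,  0.71, -0.31]), array([-0.15,  0.58,  0.73,  1.67, -0.43,  1.06, -0.35])]
-180 [-0.16  0.62 -0.53  1.76  0.4   0.86  2.27]
-165 [-0.12  0.64 -0.6   1.76  0.45  0.88  2.49]
-150 [-0.08  0.66 -0.67  1.76  0.5   0.9   2.7 ]
-135 [-1.11  0.85  1.13  1.79 -0.87  1.1  -2.02]
-120 [-1.11  0.85  1.13  1.79 -0.87  1.1  -1.76]
-105 [-0.93  0.67  0.72  1.79 -0.55  0.89 -1.8 ]
-90 [-0.89  0.65  0.64  1.79 -0.49  0.87 -1.59]
-75 [-0.85  0.64  0.58  1.79 -0.45  0.85 -1.37]
-60 [-0.82  0.62  0.52  1.78 -0.4   0.84 -1.16]
-45 [-0.78  0.61  0.45  1.78 -0.34  0.83 -0.95]
-30 [-0.73  0.6   0.37  1.78 -0.28  0.81 -0.74]
-15 [-0.69  0.59  0.3   1.78 -0.23  0.81 -0.53]
0 [-0.65  0.58  0.24  1.78 -0.19  0.8  -0.32]
15 [-0.61  0.58  0.19  1.78 -0.14  0.8  -0.1 ]
30 [-0.58  0.58  0.13  1.78 -0.1   0.79  0.12]
45 [-0.54  0.57  0.07  1.78 -0.05  0.79  0.34]
60 [-0.5   0.57  0.01  1.77 -0.01  0.79  0.56]
75 [-0.46  0.57 -0.05  1.77  0.04  0.8   0.78]
90 [-0.42  0.58 -0.11  1.77  0.09  0.8   1.  ]
105 [-0.38  0.58 -0.18  1.77  0.14  0.8   1.21]
120 [-0.34  0.58 -0.25  1.77  0.19  0.81  1.42]
135 [-0.29  0.59 -0.32  1.77  0.24  0.82  1.64]
150 [-0.25  0.6  -0.39  1.77  0.29  0.83  1.85]
165 [-0.2   0.61 -0.46  1.76  0.35  0.85  2.06]
```

Run:
```python
from plant import manip,vision
from h import *
manip.reach([.538,-.1905,.24],quat(-61.5))
print(manip.current_time_s(),manip.current_position(),np.round(manip.current_joint_pos(),2))
for n in ("side","top"):
    f=vision.grab_frame(n); im=f["img"].copy(); p=proj(f,[.538,-.1905,.221+.0]); print(n,p)
    c0,r0=int(p[0])-60,max(0,int(p[1])-45)
    cv2.imwrite(f"pics/g_{n}.png",cv2.resize(im[r0:r0+100,c0:c0+130],None,fx=6,fy=6,interpolation=cv2.INTER_CUBIC)[:600,:800,::-1]); print(c0,r0)
```

```text
3.1417 [ 0.53857948 -0.1892285   0.23979777] [-0.14  0.59  0.72  1.69 -0.44  1.04 -0.34]
side [266.38644107  85.62769605]
206 40
top [353.17192433 183.40416681]
293 138
```

View pics/g_side.png

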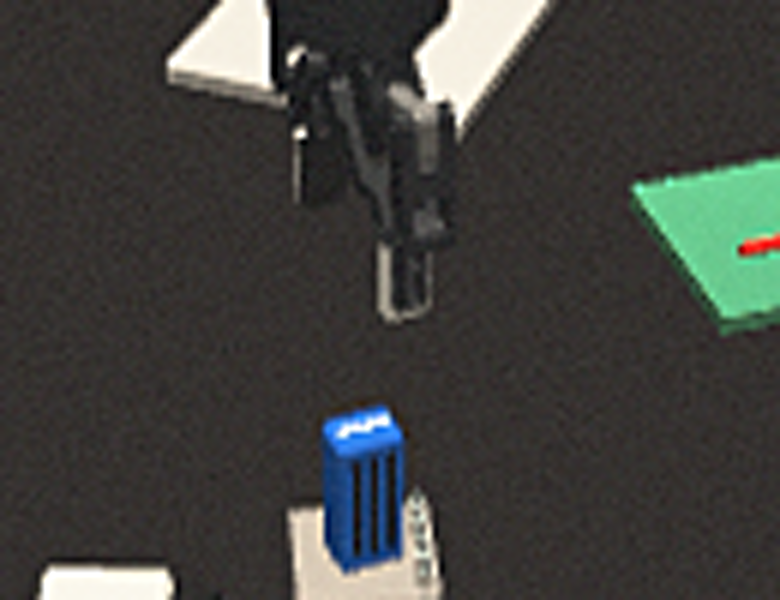

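View pics/g_top.png

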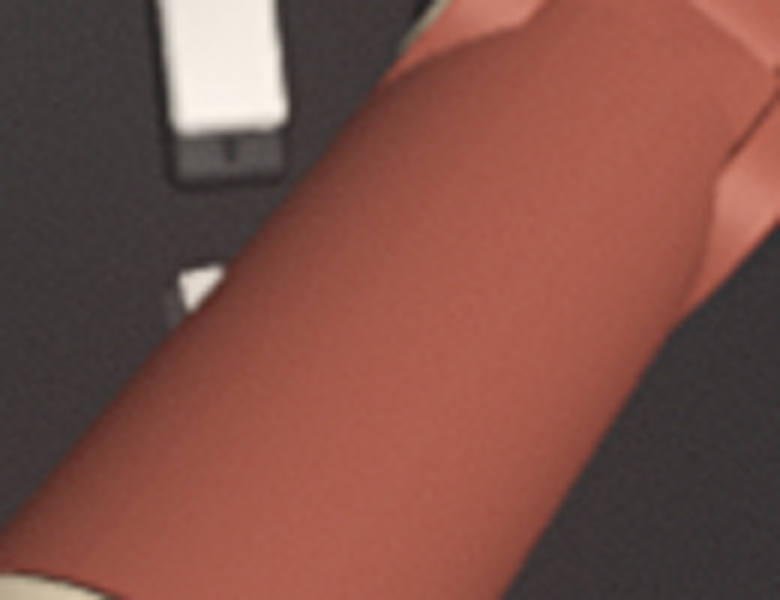

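Side picture: the open pads straddle the handle (tips around (300,200) and (403,318) in the crop, handle top at (360,425)). The top view is hidden by the arm. I'll go down and grip.

Run:
```python
from plant import manip,vision
from h import *
manip.movel([.5385,-.1900,.20],quat(-61.5),speed=.15)
s=manip.movel([.5385,-.1900,.106],quat(-61.5),speed=.08,max_force=8)
print(s,manip.current_position(),manip.current_force())
manip.move_gripper(0.0,60); manip.wait(.3)
print(manip.current_width(),manip.current_position(),np.round(manip.current_force(),2),np.round(manip.current_wrist_torque(),3),manip.current_time_s())
```

```text
False [ 0.53888689 -0.19024727  0.10656315] [ 0.02439308 -0.44269713  0.23236161]
0.32226490334949 [ 0.53867788 -0.19007882  0.10622674] [0.5  0.03 2.12] [ 0.109 -0.04   0.01 ] 5.8417
```

Run:
```python
from plant import manip,vision
from h import *
p0=manip.current_position(); f0=np.array(manip.current_force())
manip.movel([p0[0],p0[1],.185],quat(-61.5),speed=.08)
manip.wait(.2); print(np.round(manip.current_force()-f0,2),manip.current_width())
manip.movel([.5385,-.19,.23],quat(-61.5),speed=.15)
print(manip.current_position(),manip.current_time_s())
f=vision.grab_frame("side"); p=proj(f,[.5385,-.19,.18]); c0,r0=int(p[0])-60,int(p[1])-45
print(p,c0,r0)
cv2.imwrite("pics/l.png",cv2.resize(f["img"][r0:r0+100,c0:c0+130],None,fx=6,fy=6,interpolation=cv2.INTER_CUBIC)[:,:,::-1])
```

```text
[-0.98 -0.41 -3.35] 0.31733007344180963
[ 0.53834036 -0.18981796  0.22978986] 7.6333
[266.30390308  98.29844544] 206 53
```

View pics/l.png

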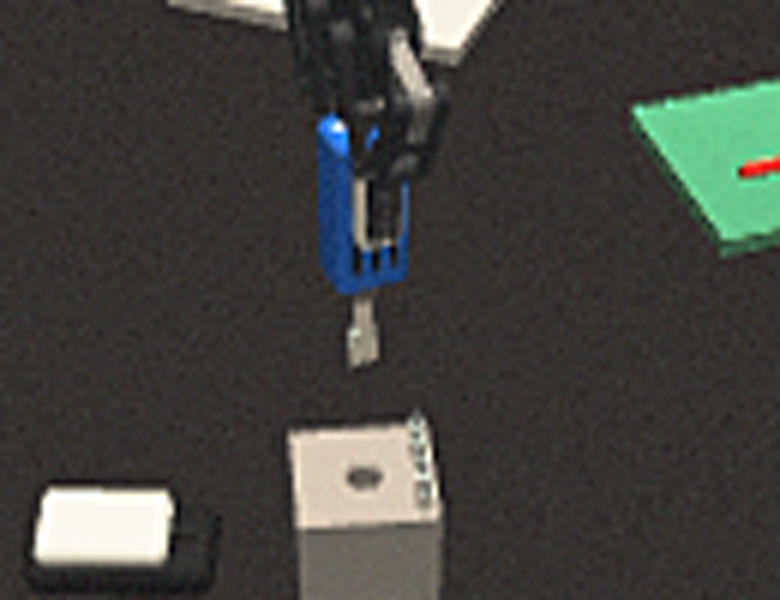

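Run:
```python
from plant import manip,vision
from h import *
f=vision.grab_frame("side"); px=lambda x,y:(x/6-.4+206,y/6-.4+53)
print("hole",cast(f,px(365,476),.058).round(4)); tp=manip.current_position()
print("tip seen",cast(f,px(362,363),tp[2]-.098).round(4),"exp",tp)
manip.movel([.5385,-.19,.26],quat(-61.5),speed=.15)
manip.reach([.507,.248,.25],quat(57.5)); 
manip.movel([.507,.248,.172],quat(57.5),speed=.1); manip.wait(.2)
print(manip.current_position(),manip.current_time_s(),np.round(manip.current_joint_pos(),2))
for n in ("side","top"):
    f=vision.grab_frame(n); p=proj(f,[.507,.248,.058]); c0,r0=int(p[0])-40,int(p[1])-40
    print(n,p,c0,r0,proj(f,[.507,.248,.074]))
    cv2.imwrite(f"pics/s_{n}.png",cv2.resize(f["img"][r0:r0+66,c0:c0+90],None,fx=8,fy=8,interpolation=cv2.INTER_CUBIC)[:,:,::-1])
```

```text
hole [ 0.5388 -0.1874  0.058 ]
tip seen [ 0.5396 -0.1867  0.1307] exp [ 0.53781133 -0.18931809  0.22871208]
[0.50736023 0.24819877 0.17268334] 10.8333 [-0.62  0.58  0.2   1.78 -0.15  0.8   0.65]
side [262.40811459 261.87296014] 222 221 [262.29056491 258.46038021]
top [166.75317929 209.4105294 ] 126 169 [165.14467836 208.70724624]
```

View pics/s_side.png

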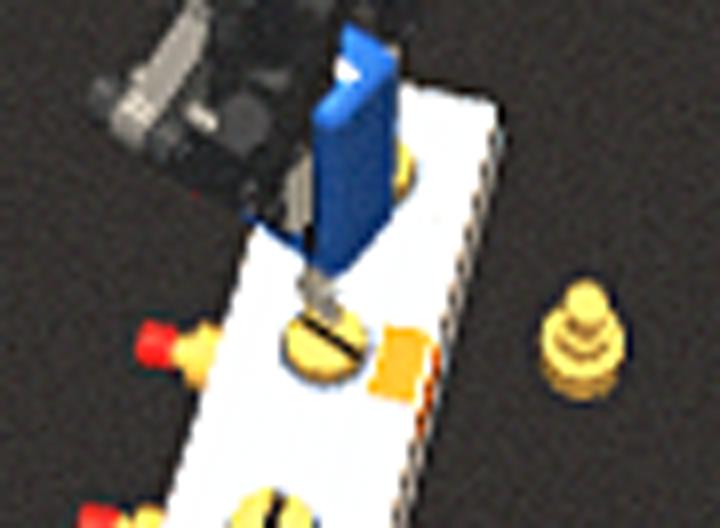

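View pics/s_top.png

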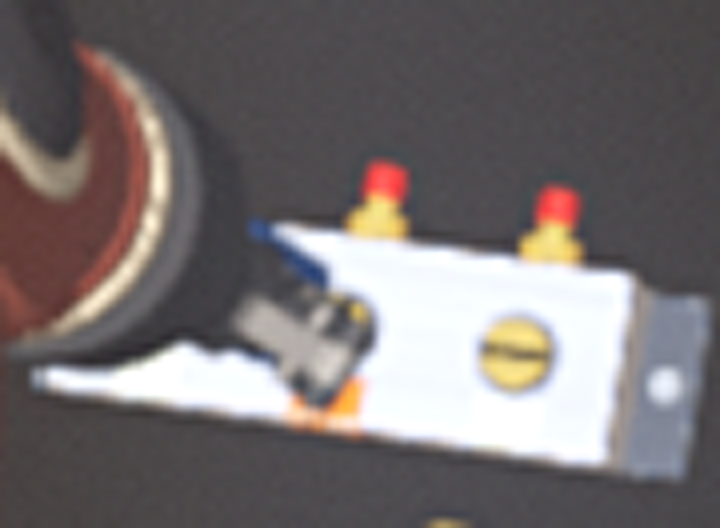

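Run:
```python
from plant import manip,vision
from h import *
f=vision.grab_frame("side"); im=f["img"]
r0,c0=250,252
cv2.imwrite("pics/z1.png",cv2.resize(im[r0:r0+24,c0:c0+32],None,fx=25,fy=25,interpolation=cv2.INTER_CUBIC)[:,:,::-1])
```

```text
(no output)
```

View pics/z1.png

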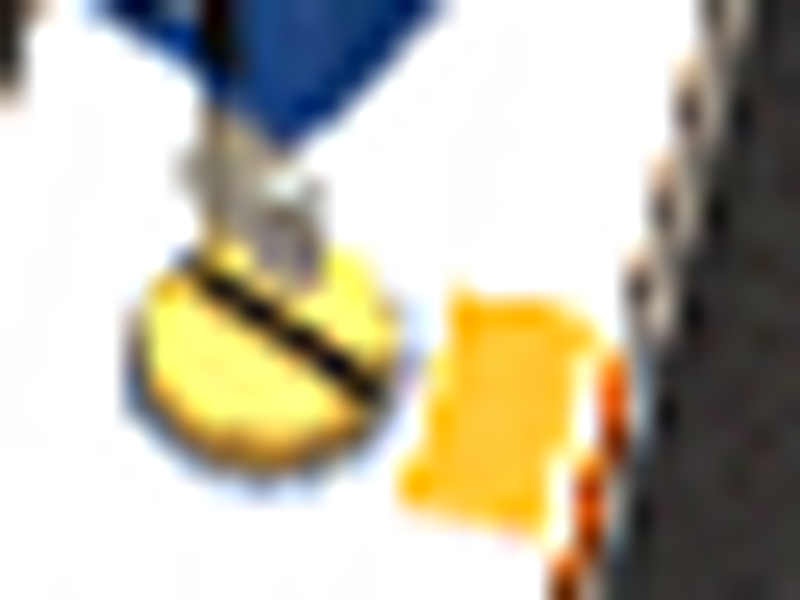

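Run:
```python
from plant import manip,vision
from h import *
manip.movel([.5062,.2468,.160],quat(57.5),speed=.05); manip.wait(.2)
print(manip.current_position(),manip.current_time_s())
f=vision.grab_frame("side"); im=f["img"]
r0,c0=250,252
cv2.imwrite("pics/z2.png",cv2.resize(im[r0:r0+24,c0:c0+32],None,fx=25,fy=25,interpolation=cv2.INTER_CUBIC)[:,:,::-1])
```

```text
[0.50638572 0.24688436 0.16017645] 11.575
```

View pics/z2.png

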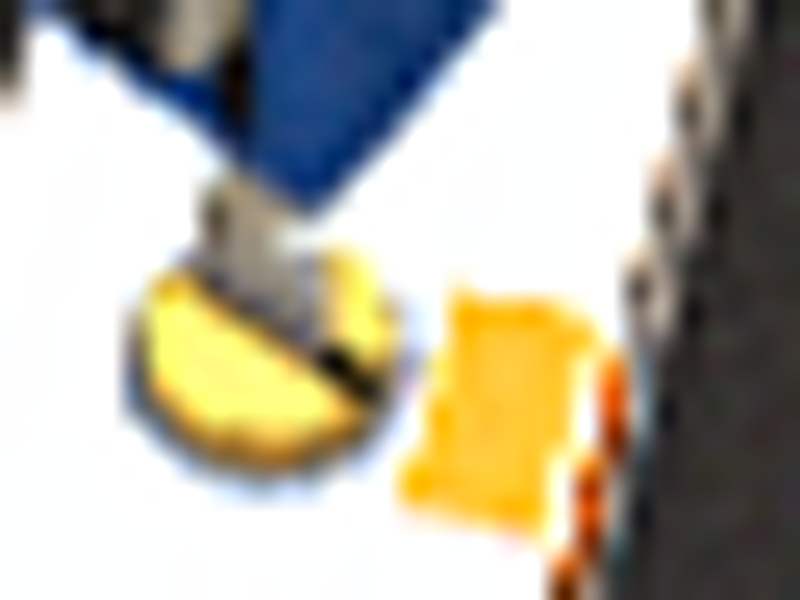

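Side crop: the blade covers the slot. Its bottom edge runs about (205,265)-(335,345) against the slot's (190,262)-(380,392), parallel to it and about 1 mm short of centre along the slot. I'll shift that much and feel my way down.

Run:
```python
from plant import manip,vision
from h import *
n=np.array([.537,.843])
b=np.array([.5055,.2473])
manip.movel([*b,.160],quat(57.5),speed=.03); manip.wait(.2)
for d in (0,.0008,-.0008,.0016,-.0016,.0024,-.0024):
    p=b+n*d; manip.movel([*p,.159],quat(57.5),speed=.03)
    s=manip.movel([*p,.1485],quat(57.5),speed=.015,max_force=5)
    z=manip.current_position(); print(d,s,np.round(z,4),np.round(manip.current_force(),2),np.round(manip.current_wrist_torque(),3),manip.current_time_s())
    if z[2]<.1525: break
```

```text
0 True [0.5055 0.2473 0.1506] [-0.28 -0.35  3.57] [-0.049  0.094 -0.   ] 12.9
```

Run:
```python
from plant import manip,vision
from h import *
p=manip.current_position(); xy=np.array(p[:2]); z=p[2]-.0003
a=57.5
t0=manip.current_wrist_torque()
for i in range(14):
    a-=1.5; t=manip.current_time_s()
    manip.movel([*xy,z],quat(a),speed=.02); manip.wait(.1)
    F=np.array(manip.current_force()); T=np.array(manip.current_wrist_torque()); q=manip.current_position()
    print(round(a,1),np.round(F,1),np.round(T,3),np.round(np.array(q)*1e3,1),round(manip.current_time_s()-t,2))
    if abs(T[2])>.13 or F[2]<0.3 or F[2]>12: break
```

```text
56.0 [ 0.1 -0.2  3.8] [-0.031  0.076 -0.044] [505.8 247.4 150.6] 0.35
54.5 [-1.6  0.8  4.1] [-0.073  0.002 -0.007] [505.8 247.4 150.5] 0.35
53.0 [-0.2 -0.1  5.4] [-0.042  0.126 -0.019] [505.7 247.3 150.5] 0.35
51.5 [-0.5 -0.1  5. ] [-0.04   0.104  0.035] [505.6 247.2 150.5] 0.35
50.0 [-0.8  0.7  6.2] [-0.125  0.14   0.043] [505.5 247.2 150.5] 0.35
48.5 [-0.2  0.1  4.7] [-0.079  0.112  0.063] [505.5 247.2 150.5] 0.35
47.0 [-1.  -0.5  5.9] [-0.093  0.183  0.077] [505.5 247.3 150.5] 0.35
45.5 [-0.2  0.7  4.4] [-0.129  0.186  0.005] [505.5 247.3 150.5] 0.35
44.0 [-0.5 -0.3  6. ] [-0.097  0.188  0.024] [505.5 247.3 150.5] 0.35
42.5 [-1.7 -0.7  5.2] [-0.033  0.159  0.052] [505.5 247.3 150.5] 0.35
41.0 [-0.7 -0.3  5.1] [-0.002  0.093  0.051] [505.5 247.4 150.5] 0.35
39.5 [0.3 0.2 4.9] [-0.027  0.152  0.031] [505.6 247.4 150.5] 0.35
38.0 [ 0.2 -0.2  5.5] [-0.039  0.128  0.006] [505.6 247.4 150.5] 0.35
36.5 [-0.6 -0.3  5.9] [0.011 0.086 0.037] [505.6 247.4 150.5] 0.35
```

```bash
cat >> h.py <<'E'
def avg(manip,n=6,dt=.02):
    F=[];T=[]
    for _ in range(n): manip.wait(dt); F.append(manip.current_force()); T.append(manip.current_wrist_torque())
    return np.mean(F,0),np.mean(T,0)
E
python3 - <<'E'
from plant import manip,vision
from h import *
xy=np.array([.5056,.2474]); z=.1503
a=36.5
while a>-5.5:
    a-=2.
    manip.movel([*xy,z],quat(a),speed=.02)
    F,T=avg(manip,5); q=manip.current_position()
    print(round(a,1),np.round(F,1),np.round(T,3),np.round(np.array(q)*1e3,1),round(manip.current_time_s(),2))
    if abs(T[2])>.12 or F[2]<0.3 or F[2]>12: break
f=vision.grab_frame("side"); im=f["img"]
r0,c0=250,252
cv2.imwrite("pics/z3.png",cv2.resize(im[r0:r0+24,c0:c0+32],None,fx=25,fy=25,interpolation=cv2.INTER_CUBIC)[:,:,::-1])
E
```

```text
34.5 [-0.7 -0.   5.4] [-0.028  0.119  0.019] [505.6 247.5 150.5] 18.13
32.5 [-0.5 -0.4  5.7] [-0.023  0.141  0.04 ] [505.6 247.6 150.5] 18.47
30.5 [-0.5 -0.4  5.7] [0.027 0.153 0.055] [505.7 247.6 150.5] 18.8
28.5 [-0.5  0.2  5. ] [0.043 0.138 0.051] [505.7 247.6 150.5] 19.13
26.5 [-0.1  0.4  5.4] [0.035 0.155 0.062] [505.7 247.7 150.5] 19.47
24.5 [-0.5  0.1  5.4] [0.083 0.11  0.044] [505.7 247.7 150.5] 19.8
22.5 [-0.7  0.5  5. ] [0.087 0.086 0.042] [505.8 247.7 150.5] 20.13
20.5 [-0.1  0.6  5.2] [0.114 0.077 0.03 ] [505.8 247.7 150.5] 20.47
18.5 [-0.5  0.2  4.6] [0.137 0.07  0.037] [505.8 247.8 150.5] 20.8
16.5 [-0.3  0.2  5. ] [0.163 0.069 0.043] [505.8 247.8 150.5] 21.13
14.5 [-0.3  0.4  5.7] [0.188 0.04  0.049] [505.9 247.8 150.5] 21.47
12.5 [0.3 0.7 5.1] [0.167 0.024 0.061] [505.9 247.8 150.5] 21.8
10.5 [0.1 0.8 5.2] [0.209 0.024 0.036] [505.9 247.9 150.5] 22.13
8.5 [-0.2  0.9  5.1] [0.234 0.005 0.036] [505.9 247.9 150.5] 22.47
6.5 [0.3 0.5 5.2] [ 0.257 -0.013  0.058] [506.  247.9 150.5] 22.8
4.5 [0.1 1.  5.2] [ 0.302 -0.073  0.025] [506.  247.9 150.5] 23.13
2.5 [-0.4  1.2  5.4] [ 0.333 -0.095  0.042] [506.  247.9 150.5] 23.47
0.5 [0.5 1.2 4.8] [ 0.345 -0.128  0.061] [506.1 247.9 150.5] 23.8
-1.5 [0.6 1.4 4.8] [ 0.427 -0.166  0.059] [506.1 247.9 150.5] 24.13
-3.5 [0.9 1.4 4.4] [ 0.488 -0.272  0.032] [506.1 247.9 150.5] 24.47
-5.5 [1.3 2.  4.5] [ 0.614 -0.339  0.056] [506.1 247.9 150.5] 24.8
```

View pics/z3.png

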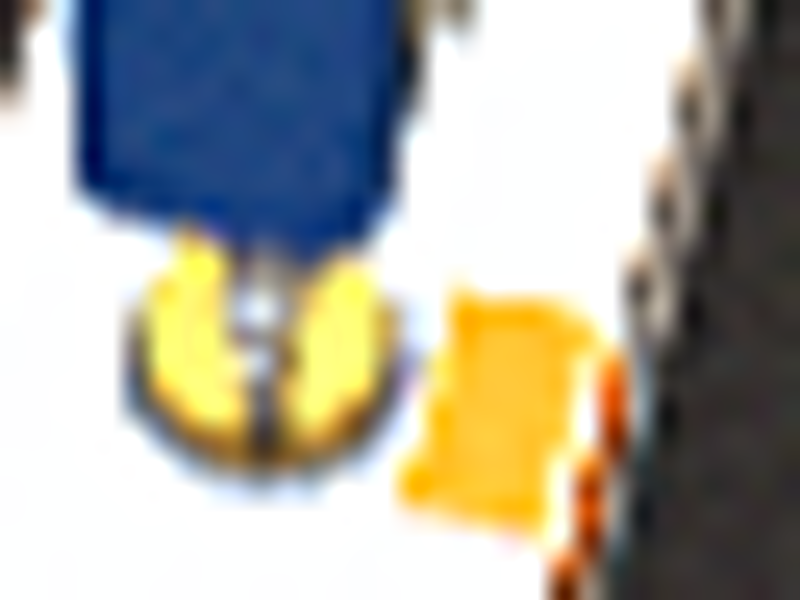

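Run:
```python
from plant import manip,vision
from h import *
xy=np.array([.5063,.2482]); z=.1502
a=-5.5
while a>-30:
    manip.movel([*xy,z],quat(a),speed=.01)
    F,T=avg(manip,6); q=manip.current_position()
    print(round(a,1),np.round(F,1),np.round(T,3),np.round(np.array(q)*1e3,1),round(manip.current_time_s(),2))
    if T[2]>.14 or F[2]<0.3 or F[2]>12: break
    xy=xy+.00012*F[:2]*(np.linalg.norm(F[:2])>1)
    a-=1.5 if T[2]<.085 else .75
```

```text
-5.5 [0.5 1.8 6.7] [ 0.406 -0.133  0.046] [506.3 248.  150.5] 25.21
-7.0 [0.2 1.5 6.4] [ 0.357 -0.118  0.03 ] [506.3 248.1 150.5] 25.56
-8.5 [0.5 1.  6.9] [ 0.29  -0.124  0.034] [506.4 248.1 150.5] 25.91
-10.0 [0.1 1.1 7.1] [ 0.296 -0.103  0.079] [506.4 248.2 150.5] 26.26
-11.5 [0.2 1.2 6.6] [ 0.263 -0.127  0.05 ] [506.5 248.2 150.5] 26.61
-13.0 [0.4 0.6 7. ] [ 0.236 -0.132  0.058] [506.5 248.2 150.5] 26.96
-14.5 [0.6 0.5 6.6] [ 0.215 -0.137  0.062] [506.5 248.3 150.5] 27.31
-16.0 [0.3 0.8 6.7] [ 0.215 -0.146  0.061] [506.5 248.3 150.5] 27.66
-17.5 [0.5 1.2 6.9] [ 0.224 -0.16   0.051] [506.6 248.3 150.5] 28.01
-19.0 [0.5 0.5 6.8] [ 0.19  -0.158  0.066] [506.6 248.3 150.5] 28.36
-20.5 [0.4 0.6 6.6] [ 0.192 -0.143  0.091] [506.6 248.3 150.5] 28.71
-21.2 [0.3 0.5 6.8] [ 0.18  -0.163  0.122] [506.6 248.3 150.5] 29.06
-22.0 [0.5 0.6 7.1] [ 0.16  -0.152  0.149] [506.6 248.3 150.5] 29.41
```

Run:
```python
from plant import manip,vision
from h import *
p=manip.current_position()
F,T=avg(manip,20,.02); print(F.round(2),T.round(3))
if T[2]<.165:
    manip.movel([.5067,.2484,.1502],quat(-22.6),speed=.01); F,T=avg(manip,25,.02); print(F.round(2),T.round(3),manip.current_position())
print(manip.current_time_s())
f=vision.grab_frame("side"); im=f["img"]
r0,c0=250,252
cv2.imwrite("pics/z4.png",cv2.resize(im[r0:r0+24,c0:c0+32],None,fx=25,fy=25,interpolation=cv2.INTER_CUBIC)[:,:,::-1])
```

```text
[0.48 0.61 6.77] [ 0.181 -0.156  0.145]
[0.33 1.37 6.78] [ 0.4   -0.121  0.151] [0.50663852 0.2482075  0.15051595]
30.4083
```

View pics/z4.png

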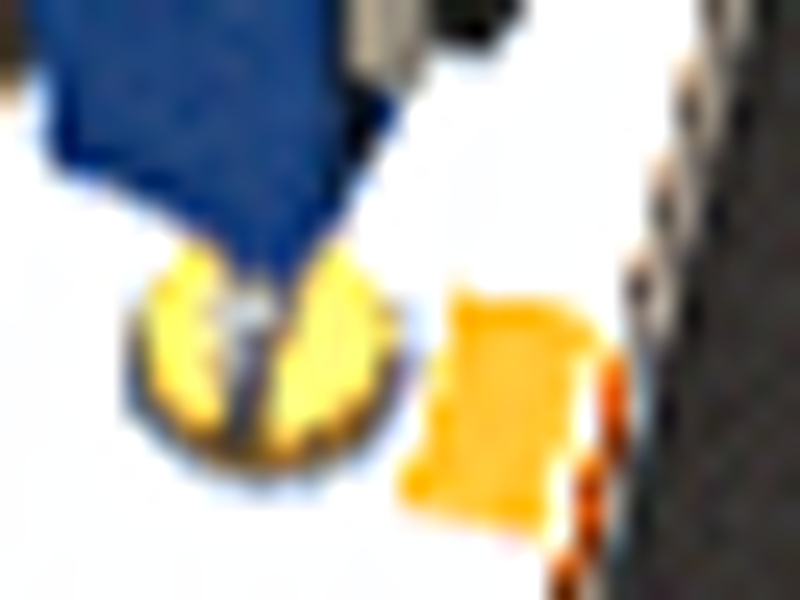

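Run:
```python
from plant import manip,vision
from h import *
xy=[.5067,.2485]
manip.movel([*xy,.1502],quat(-23.5),speed=.01); F,T=avg(manip,25,.02); print(F.round(2),T.round(3),manip.current_time_s())
for a in (-22,-20.5,-19,-17.5):
    manip.movel([*xy,.1502],quat(a),speed=.01); F,T=avg(manip,8,.02); print(a,F.round(2),T.round(3))
    if T[2]<.03: break
s=manip.movel([*xy,.175],quat(a),speed=.03); print(manip.current_position(),manip.current_time_s(),avg(manip,3))
manip.movel([*xy,.235],quat(a),speed=.1)
f=vision.grab_frame("side"); im=f["img"]
r0,c0=225,225
cv2.imwrite("pics/z5.png",cv2.resize(im[r0:r0+75,c0:c0+80],None,fx=8,fy=8,interpolation=cv2.INTER_CUBIC)[:,:,::-1])
```

```text
[0.32 1.15 6.72] [ 0.374 -0.123  0.185] 31.125
-22 [0.32 1.09 6.75] [ 0.365 -0.14   0.116]
-20.5 [0.35 1.18 6.52] [ 0.368 -0.101  0.081]
-19 [0.2  1.18 6.58] [ 0.328 -0.097  0.041]
-17.5 [0.15 1.23 6.65] [ 0.35  -0.094 -0.007]
[0.5064797  0.24849386 0.17483815] 33.6333 (array([ 0.25670497, -0.19732386, -1.59083739]), array([-0.00500409,  0.0143203 ,  0.01674601]))
```

View pics/z5.png

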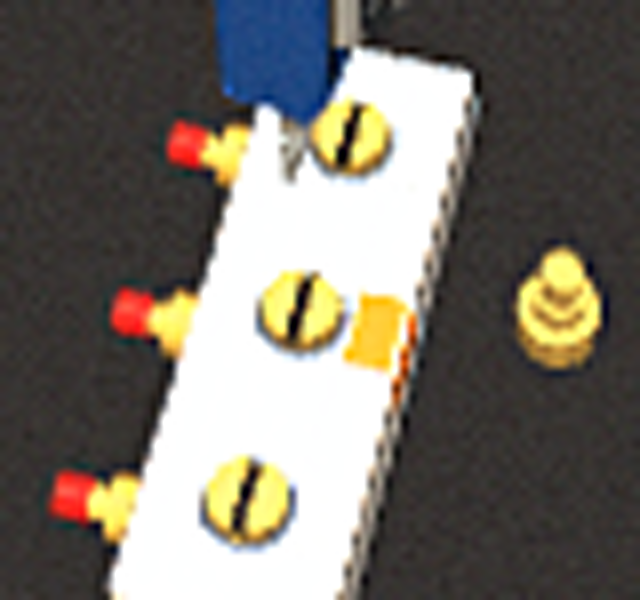

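All three slots now lie parallel, at (350,137), (300,310) and (247,497) in the crop. Peak torque was 0.185 N m. Now I'll return the driver.

Run:
```python
from plant import manip,vision
from h import *
manip.movel([.5067,.2485,.26],quat(-17.5),speed=.15)
manip.reach([.5387,-.19,.25],quat(-61.5))
manip.movel([.5387,-.1901,.172],quat(-61.5),speed=.1); manip.wait(.2)
print(manip.current_position(),manip.current_time_s(),manip.current_width())
f=vision.grab_frame("side"); p=proj(f,[.5385,-.19,.1]); c0,r0=int(p[0])-30,int(p[1])-25
print(c0,r0)
cv2.imwrite("pics/r.png",cv2.resize(f["img"][r0:r0+55,c0:c0+65],None,fx=10,fy=10,interpolation=cv2.INTER_CUBIC)[:,:,::-1])
```

```text
[ 0.53903044 -0.19030502  0.17267688] 37.55 0.31767843806007745
236 95
```

View pics/r.png

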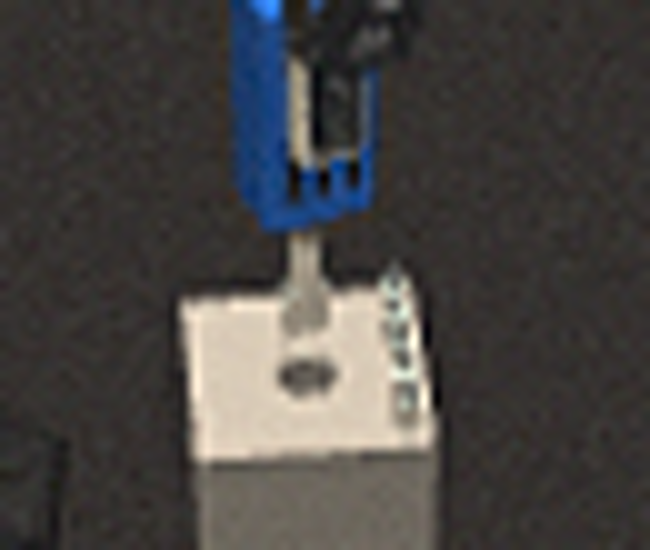

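Run:
```python
from plant import manip,vision
from h import *
f=vision.grab_frame("side")
print([((proj(f,[.5387,-.19,z])-[236,95]+.5)*10).round(0) for z in (.0747,.058)])
xy=[.5385,-.1902]
s=manip.movel([*xy,.112],quat(-61.5),speed=.04,max_force=5)
print(s,manip.current_position(),avg(manip,4),manip.current_time_s())
```

```text
[array([310., 327.]), array([311., 369.])]
False [ 0.53866469 -0.19028527  0.11225844] (array([ 0.41517112,  0.12249667, -0.86933557]), array([0.0070206 , 0.01807676, 0.00192407])) 39.3667
```

In the hole with no contact. Now the last few millimetres until it bears on the block.

Run:
```python
from plant import manip,vision
from h import *
xy=[.5385,-.1902]
s=manip.movel([*xy,.1045],quat(-61.5),speed=.015,max_force=5)
print(s,manip.current_position(),avg(manip,4),manip.current_time_s())
manip.move_gripper(1.0); manip.wait(.3)
q=manip.current_position()
manip.movel([q[0],q[1],.20],quat(-61.5),speed=.1)
manip.reach([.50,-.02,.32],quat(-61.5))
print(manip.current_time_s(),manip.current_width())
for n in ("side","top"):
    f=vision.grab_frame(n); cv2.imwrite(f"pics/e_{n}.png",cv2.resize(f["img"][:,:,::-1],(800,600),interpolation=cv2.INTER_CUBIC))
    p=proj(f,[.5385,-.19,.1]); c0,r0=int(p[0])-30,int(p[1])-25
    cv2.imwrite(f"pics/ez_{n}.png",cv2.resize(f["img"][r0:r0+55,c0:c0+65],None,fx=10,fy=10,interpolation=cv2.INTER_CUBIC)[:,:,::-1])
```

```text
True [ 0.53857812 -0.19017214  0.1061992 ] (array([-0.44415316,  0.03010105,  4.8583198 ]), array([ 0.09639631,  0.0740239 , -0.0143367 ])) 39.8583
42.7083 1.002609465383752
```

View pics/e_side.png

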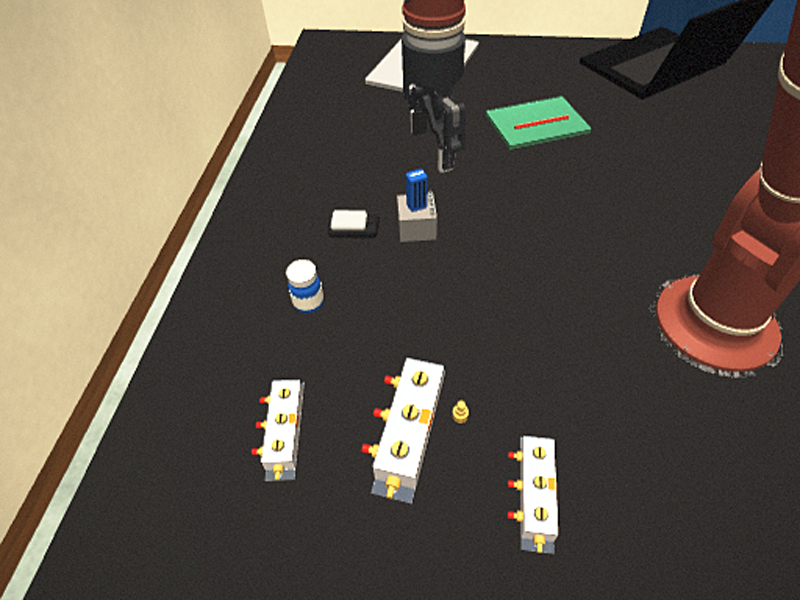

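View pics/ez_side.png

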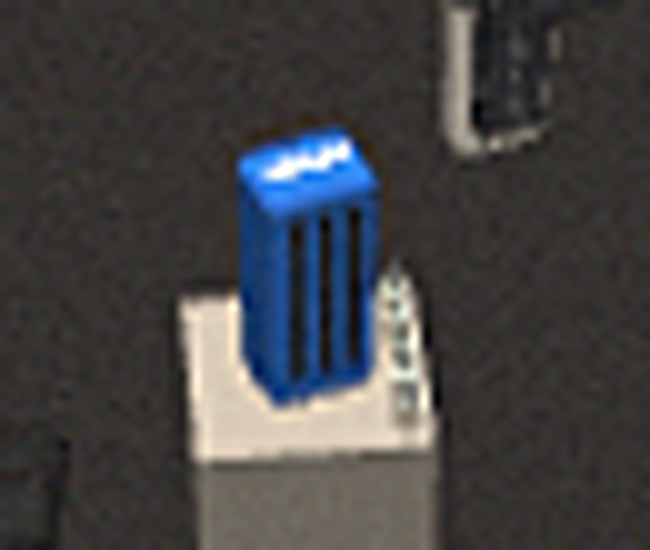

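View pics/ez_top.png

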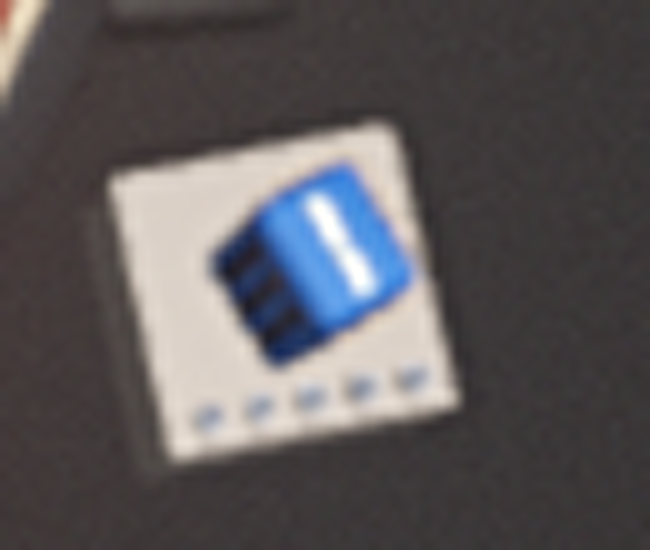

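The driver stands home and upright in its block, as at the start (handle at (310,270) in the side crop). The mouse, jar and fitting are unmoved, the three slots are parallel and the gripper is clear, so I'm handing in.

```bash
python3 -c "
from plant import manip
print(manip.job_done(),manip.current_time_s())"
```

```text
the job is handed in; nothing more can be done
the job is handed in; nothing more can be done
```

The middle screw is shut and the driver is back in its block. I handed the job in shortly after the 42.7 s mark on the robot's clock; no verdict was reported.

- **Seating:** I found the manifold, slot and driver in the two cameras. The blade went into the slot at the first try and met the floor at the expected height (TCP 150.6 mm, so blade end about 52.6 mm against 52.5 mm).
- **Turning:** I turned the screw clockwise in small steps at about 0.05 N m, with 6–9 N of downward force. At the end the torque climbed to a peak of 0.185 N m. That is past firm (0.15) and well under forcing (0.3). I then eased the torque to zero and lifted straight out.
- **Returning:** The driver went down into the hole, and contact stopped it at the pick-up height (TCP 106.2 mm both times). I then released it and backed the gripper off.

**Last checks:** All three slots look parallel in the side view. The driver stands upright in its block as at the start. The mouse, jar and fitting look unmoved.

**One disagreement:** the two cameras differed by about 6 mm in y at the manifold. I settled this by comparing the held blade's tip with where the arm put it, then by feel. The blade's contact force was not measured directly. From the torque and downward force I estimate about 30–35 N, against the 18 N needed and the 50 N limit.

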